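Snap a catering tray's lid shut by running the fingertips along its clips

TASK

Close the lid of the catering tray: with the fingertips, press down the six orange clips fully, one after another, by running lightly along the row from the blue dot, round the corner, to the far end, staying close over the clips until the last one is home. Do not lift the tray or shove it about, and leave the sauce cup standing on it and everything round it alone; then take the hand away.

Things in the scene. Friction and masses are not known exactly. Their poses are not given: they have to be found in the camera images.
- tray: Catering tray, loose, 1 to 1.7 kg: steel pan with a white lid 200 x 210 mm (its x, y), lid top 46 mm over the worktop. Origin: centre of its underside, z up; -x is the front edge, -y the right edge. Six orange clips in an L-shaped row: 1 to 3 along the front, 4 to 6 along the right edge, the corner (-80, -88) mm bare. A blue dot on the lid at (-80, 94) marks the start. Middle of the lid 3 mm raised.
- clip1_top (a point): Crown (highest point) of orange clip 1, at tray (x, y) = (-80, 62) mm; it goes down with the clip, which is a slippery arched bar 10 mm wide and 48 mm long along the front edge (tray y), its ends sloping some 30 degrees down into the lid, so that a fingertip can slide on to it; crown 55 mm above the worktop when up, 48.5 mm when home.
- clip2_top (a point): Crown (highest point) of orange clip 2, at tray (x, y) = (-80, 12) mm; it goes down with the clip, which is a slippery arched bar 10 mm wide and 48 mm long along the front edge (tray y), its ends sloping some 30 degrees down into the lid, so that a fingertip can slide on to it; crown 55 mm above the worktop when up, 48.5 mm when home.
- clip3_top (a point): Crown (highest point) of orange clip 3, at tray (x, y) = (-80, -38) mm; it goes down with the clip, which is a slippery arched bar 10 mm wide and 48 mm long along the front edge (tray y), its ends sloping some 30 degrees down into the lid, so that a fingertip can slide on to it; crown 55 mm above the worktop when up, 48.5 mm when home.
- clip4_top (a point): Crown (highest point) of orange clip 4, at tray (x, y) = (-44, -88) mm; it goes down with the clip, which is a slippery arched bar 10 mm wide and 48 mm long along the right edge (tray x), its ends sloping some 30 degrees down into the lid, so that a fingertip can slide on to it; crown 55 mm above the worktop when up, 48.5 mm when home.
- clip5_top (a point): Crown (highest point) of orange clip 5, at tray (x, y) = (6, -88) mm; it goes down with the clip, which is a slippery arched bar 10 mm wide and 48 mm long along the right edge (tray x), its ends sloping some 30 degrees down into the lid, so that a fingertip can slide on to it; crown 55 mm above the worktop when up, 48.5 mm when home.
- clip6_top (a point): Crown (highest point) of orange clip 6, at tray (x, y) = (56, -88) mm; it goes down with the clip, which is a slippery arched bar 10 mm wide and 48 mm long along the right edge (tray x), its ends sloping some 30 degrees down into the lid, so that a fingertip can slide on to it; crown 55 mm above the worktop when up, 48.5 mm when home.
- clip1 (a joint): How far clip 1 is pressed straight down: 0 up, 0.0065 m home (crown 2.5 mm above the lid). It starts within 0.001 of up, takes about 1.5 N and stays where it is pushed.
- clip2 (a joint): How far clip 2 is pressed straight down: 0 up, 0.0065 m home (crown 2.5 mm above the lid). It starts within 0.001 of up, takes about 1.5 N and stays where it is pushed.
- clip3 (a joint): How far clip 3 is pressed straight down: 0 up, 0.0065 m home (crown 2.5 mm above the lid). It starts within 0.001 of up, takes about 1.5 N and stays where it is pushed.
- clip4 (a joint): How far clip 4 is pressed straight down: 0 up, 0.0065 m home (crown 2.5 mm above the lid). It starts within 0.001 of up, takes about 1.5 N and stays where it is pushed.
- clip5 (a joint): How far clip 5 is pressed straight down: 0 up, 0.0065 m home (crown 2.5 mm above the lid). It starts within 0.001 of up, takes about 1.5 N and stays where it is pushed.
- clip6 (a joint): How far clip 6 is pressed straight down: 0 up, 0.0065 m home (crown 2.5 mm above the lid). It starts within 0.001 of up, takes about 1.5 N and stays where it is pushed.
- sauce_cup: Sauce cup with lid, pink sauce, 69 mm across, 36 mm high, loose on the middle of the tray's lid; origin at the centre of its underside. Leave alone.
- pepper_pot: White pot with black lid, 55 mm across, 62 mm high, loose on the worktop beside the tray's right edge; origin at the centre of its underside. Leave alone.
- deli_pot: Clear deli pot, pale green filling, 73 mm across, 64 mm high, loose in front of the tray; origin at the centre of its underside. Leave alone.
- service_bell: Silver counter bell, 76 mm across, 54 mm high, to the right; origin at the centre of its underside. Leave alone.
- card_terminal: Black card terminal, 165 x 68 x 52 mm, to the left; origin at the centre of its underside. Leave alone.

How it is judged:
On the way, in this order (a step that is already met when the one before it is completed fails the run):
1. clip 1 is pressed home, after the ones before it (value of joint clip1 above 0.0045 m), for 0.1 s.
2. clip 2 is pressed home, after the ones before it (value of joint clip2 above 0.0045 m), for 0.1 s.
3. clip 3 is pressed home, after the ones before it (value of joint clip3 above 0.0045 m), for 0.1 s.
4. clip 4 is pressed home, after the ones before it (value of joint clip4 above 0.0045 m), for 0.1 s.
5. clip 5 is pressed home, after the ones before it (value of joint clip5 above 0.0045 m), for 0.1 s.
6. clip 6 is pressed home, after the ones before it (value of joint clip6 above 0.0045 m), for 0.1 s.
At the end, for the whole second after the job is handed in: All six clips are down by at least 4.5 of their 6.5 mm; the tray stands flat and at rest on the worktop within 25 mm of where it was, and the sauce cup stands upright on its lid (value of joint each of clip1, clip2, clip3, clip4, clip5, clip6 above 0.0045 m and distance of tray from where it was at the start of the episode below 0.025 m and height (world z) of tray below 0.005 m and angle between tray's own z axis and vertical below 0.05 rad and linear speed of tray below 0.01 m/s and z of sauce_cup in the frame of tray above 0.044 m and angle between sauce_cup's own z axis and vertical below 0.1 rad); the robot touches nothing.
It fails at once if the fingertips leave the row (more than about 35 mm above the lid) between the first clip and the last (value of joint clip1 above 0.0045 m and value of joint clip6 below 0.0045 m and z of the grasp point in the frame of tray above 0.1 m).
It fails at once if the tray is lifted or tipped (height (world z) of tray above 0.012 m or angle between tray's own z axis and vertical above 0.12 rad).
It fails at once if the tray is shoved more than 25 mm (distance of tray from where it was at the start of the episode above 0.025 m).
It fails at once if the fingers press on the tray with more than 60 N (contact force between the fingers and tray above 60 N).
It fails at once if the sauce cup, a pot, the bell or the card terminal is moved more than 25 mm or lifted (distance of any of sauce_cup, pepper_pot, deli_pot, service_bell, card_terminal from where it was at the start of the episode above 0.025 m).
It also fails if it takes over 54 s, if anything falls off the work surface, if the arm or the gripper's body presses on something with over 40 N, if the wrist force passes 120 N, or if a joint passes its speed limit or range.

ROBOT

A 6-joint arm with a two-finger parallel gripper is mounted at the origin on a cart in front of the work surface, level with it; the furniture and walls round the work are solid. World frame = base frame: x ahead of the robot, y to its left, z up, the work surface at z = 0. Lengths are in m, angles in rad, forces in N, time in s.
With the tool pointing down it reaches from about 0.35 to 0.85 m from the base axis. Payload 8.1 kg.
Tool frame: the origin (TCP) lies at the centre of the arm's flange, where the gripper is bolted on; the fingertips stand 186 mm ahead of it and the grasp point (between the pads) lies 167 mm ahead of it; z points along the fingers, y is the line along which they close (so a half turn about z gives the same grasp; the last joint's range is limited). The gripper opens to 93 mm and grips with 3 to 60 N. Pads are 15 mm wide; open, the fingers measure 128 mm over their backs; the gripper's body (75 mm by 188 mm) begins 65 mm behind the grasp point.
Start: joints at [-1.192, 0.13, 1.488, -0, 1.523, -0.085], TCP at [0.268, -0.537, 0.405] pointing down, gripper open.
Joint ranges: [-2.96, 2.96], [-0.89, 2.26], [0.02, 2.5], [-1.34, 4.48], [0, 2.73], [-2.66, 2.66]. Speed limits (rad/s): [2.39, 2.39, 2.79, 3.14, 3.14, 3.14].

INTERFACE

Orientations are given as a rotation vector (axis times angle).
In Python, from plant import read_state, read_camera, camera_params, robot gives the robot as it stands.
- The arm moves only by the tool carry_out, never from a script. Its argument "targets" is a list of rows, each an object of numbers: "hand": the opening in per cent of the stroke, from 0 (shut) to 100 (fully open); "x", "y", "z": the shift along the tool's x, y, z in m; "ax", "ay", "az": the turn, a rotation vector about the tool's x, y, z in rad. In form: [{"hand": .., "x": .., "y": .., "z": .., "ax": .., "ay": .., "az": ..}, ...]. A call has 1 to 8 rows; each row is the pose to reach, as a shift and turn from the pose commanded when the call began, along the tool's axes at that moment; what a row does not reach only later rows make up. A row lasts 1/8 s, in which the tool goes at most 62.5 mm and 10.7 degrees, less where a joint would pass 70% of its speed; a pose out of reach is approached as far as the arm can. A call with a gripper value outside its range is refused whole. The fingers move at their own pace and stop on an object; "newtons" is the grip in N (left out, the last holds). Time passes only in rows, so rows that repeat a pose let the fingers close. It gives the time, the measured TCP pose, the force, the opening and the grip force at its end, in the units of the state.
- read_state(): the state, without advancing time (a new reading comes with each control period).
- read_camera(name): name is "side" or "top" or "wrist"; returns (picture, depth): 400x640x3 uint8, blue, green, red; 400x640 float32, m along the optical axis (not along the pixel's ray), 0 where there is no reading.
- camera_params(name): a dict with "fx", "fy", "cx", "cy" (pixels), "position" and "rotation" of the camera in the world. Camera axes: x right, y up, looking along -z (the intrinsics and any distortion apply to the point x, -y, -z); pixel columns grow to the right and rows downward; lengths in m; the calibration is good to about 2 mm. The wrist camera is an equidistant fisheye: a pixel r from the principal point sees the ray r / f radians off the axis. A picture is of the moment at which its call begins: read the wrist's pose just before it. camera_params takes no time and is no camera call; for the wrist camera it gives the pose at the moment of the call.
- robot.close_job(): hands the job in; it is judged then, once.
The state is a dict: "t": time; "q": joint angles; "dq": joint speeds; "joint_torque": joint torques, N m; "tool_pos": TCP position; "orientation": TCP orientation; "force": force on the tool from outside, world axes, zero at the start; "wrist_torque": the same for the moment, N m; "opening": finger opening in m; "gripper_force": force on a finger pad.
Only numpy, scipy, OpenCV 4.12 (cv2) and the standard library are available. Lean on these libraries where they do the work, as an engineer would, in place of code of your own. Each camera call takes 0.05 s, during which the arm holds its last target. There are 200 camera calls.

## Working session

There is one attempt and no reset: what is moved stays moved. The work goes in short steps, Python scripts to look and compute and a tool call to move; the robot and the scene stay as the last step left them, time stands still between calls to the robot, and variables do not carry over. Pictures are saved under pics/ and viewed, at most 10 in all, crops included, and the job is handed in when it is done.

Besides the shell and the picture viewer there is one more tool, called after ">>>" as name(argument=value, ...) on one line, values as JSON. carry_out: Moves the arm, as the interface text tells. Its arguments: {"type":"object","properties":{"targets":{"type":"array","items":{"type":"object","properties":{"hand":{"type":"number"},"x":{"type":"number"},"y":{"type":"number"},"z":{"type":"number"},"ax":{"type":"number"},"ay":{"type":"number"},"az":{"type":"number"}}}},"newtons":{"type":"number"}},"required":["targets"]}

```bash
mkdir -p pics; ls
python3 - <<'E'
from plant import *
import cv2,numpy as np
s=read_state();print({k:np.round(v,3) for k,v in s.items()})
a=read_camera("top");b=read_camera("side")
for n,c in(("top",a),("side",b)):
    cv2.imwrite(f"pics/{n}.png",c[0]);np.savez(f"{n}.npz",i=c[0],d=c[1]);print(n,camera_params(n))
E
```

```text
pics
{'t': np.float64(0.0), 'q': array([-1.192,  0.131,  1.489,  0.   ,  1.523, -0.085]), 'dq': array([ 0.   ,  0.   , -0.003,  0.   ,  0.001, -0.   ]), 'joint_torque': array([ 1.0000e-03, -5.5983e+01, -4.9176e+01,  7.7000e-02,  3.5000e-02,
       -0.0000e+00]), 'tool_pos': array([ 0.268, -0.536,  0.404]), 'orientation': array([-3.056, -0.722,  0.   ]), 'force': array([0.11 , 0.176, 0.598]), 'wrist_torque': array([0.002, 0.015, 0.034]), 'gripper_force': np.float64(0.0), 'opening': np.float64(0.093)}
top {'fx': 411.5240973012826, 'fy': 411.5240973012826, 'cx': 318.03012668218474, 'cy': 201.89710753610427, 'position': array([0.40464893, 0.01746608, 1.03487574]), 'rotation': array([ 0.0931621 , -0.11425499, -1.57871137])}
side {'fx': 402.8412147448932, 'fy': 402.8412147448932, 'cx': 323.07851262128776, 'cy': 196.89044154006436, 'position': array([0.14807084, 0.80024672, 0.79111771]), 'rotation': array([ 0.28998699, -1.16462347, -2.47726793])}
```

View pics/top.png

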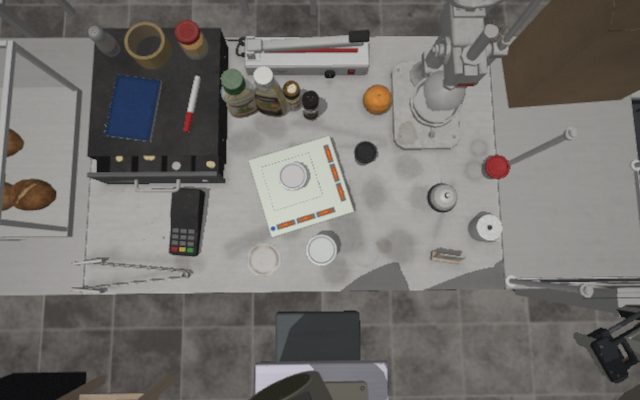

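View pics/side.png

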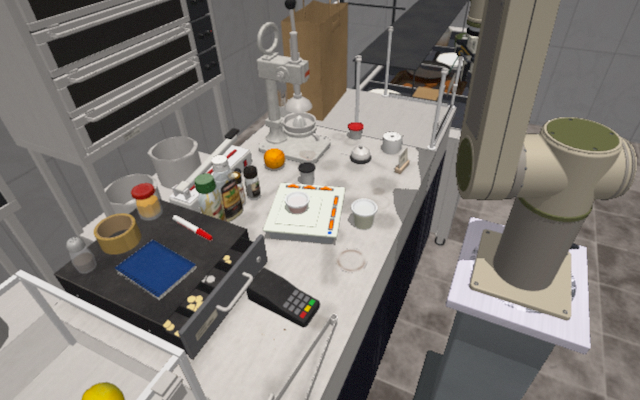

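The top view shows the tray at about (300,187). The blue dot is near (272,229), the front clips run (285,223) to (325,211), and the right-edge clips run (340,192) to (328,153). The deli pot is at (321,249) and the pepper pot at (366,152). The side view agrees.

```bash
cat > h.py <<'E'
import cv2,numpy as np
from scipy.spatial.transform import Rotation as R
C=np.array([[-80,62],[-80,12],[-80,-38],[-44,-88],[6,-88],[56,-88]])/1e3
def ray(p,u,v,fish=False):
    x,y=(u-p["cx"])/p["fx"],(v-p["cy"])/p["fy"]
    if fish:
        r=np.hypot(x,y);k=np.sin(r)/max(r,1e-9);d=np.array([x*k,-y*k,-np.cos(r)])
    else: d=np.array([x,-y,-1])
    return R.from_rotvec(p["rotation"]).apply(d)
def onz(p,u,v,z,fish=False):
    d=ray(p,u,v,fish);o=np.array(p["position"]);return (o+d*(z-o[2])/d[2])[:2]
def blobs(im,lo=(5,150,130),hi=(16,255,255),amin=8):
    m=cv2.inRange(cv2.cvtColor(im,cv2.COLOR_BGR2HSV),lo,hi)
    n,_,st,c=cv2.connectedComponentsWithStats(m)
    return [(c[i],st[i,4]) for i in range(1,n) if st[i,4]>=amin]
def fit(P):  # P world xy of clips 1..6
    a,b=C.mean(0),P.mean(0);H=(C-a).T@(P-b)
    th=np.arctan2(H[0,1]-H[1,0],H[0,0]+H[1,1]);Rm=np.array([[np.cos(th),-np.sin(th)],[np.sin(th),np.cos(th)]])
    t=b-Rm@a;return th,t,Rm,P-(C@Rm.T+t)
E
python3 - <<'E'
from h import *
from plant import camera_params
p=camera_params("top");im=np.load("top.npz")["i"]
B=[(c,a) for c,a in blobs(im) if 240<c[0]<360 and 135<c[1]<240]
for c,a in B: print(np.round(c,1),a)
f=sorted([c for c,a in B if c[1]>200 ],key=lambda c:c[0]);r=sorted([c for c,a in B if c[1]<=200],key=lambda c:-c[1])
if len(f)==3==len(r):
    P=np.array([onz(p,*c,.0525) for c in f+r]);th,t,Rm,e=fit(P)
    print("yaw",th,"t",t,"res mm",np.round(e*1e3,1));print(P)
cv2.imwrite("pics/crop.png",cv2.resize(im[130:270,235:395],None,fx=4,fy=4,interpolation=2))
E
```

```text
[328.  153.2] 40
[334.1 172.2] 40
[340.4 191.7] 41
[325.1 211.8] 40
[305.3 217.9] 37
[285.7 223.9] 37
yaw 0.2915616405280005 t [0.57643815 0.04593579] res mm [[ 0.5 -0.9]
 [ 0.2  0.1]
 [ 0.1  0.3]
 [-0.2  0.1]
 [-0.1  0.2]
 [-0.4  0.2]]
[[ 0.4825033   0.08142748]
 [ 0.49654501  0.03453046]
 [ 0.51080516 -0.01311286]
 [ 0.55934437 -0.05093371]
 [ 0.60739348 -0.03638467]
 [ 0.65494506 -0.022103  ]]
```

View pics/crop.png

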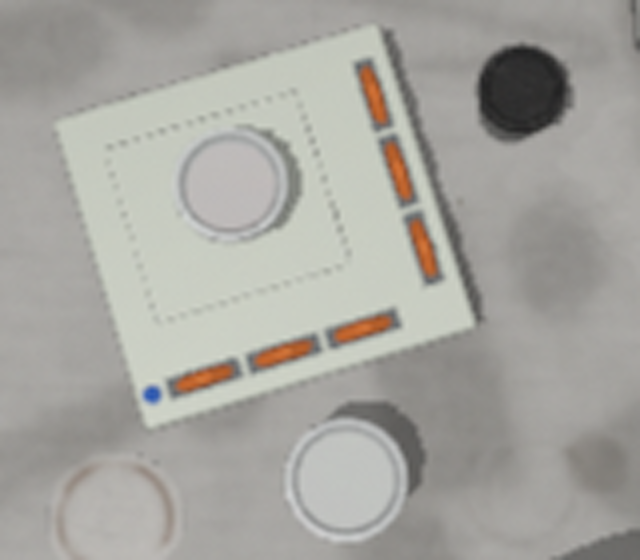

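```bash
cat > go.py <<'E'
import sys
from h import *
from plant import read_state
TH=0.2916;T=np.array([.5764,.0459])
def shift(txy,ztip,ydeg,ret=False):
    """tool shift+turn from the present pose; ydeg: tool y angle in tray frame (deg)"""
    s=read_state();Rc=R.from_rotvec(s["orientation"])
    c,n=np.cos(TH),np.sin(TH);xy=np.array([[c,-n],[n,c]])@(np.array(txy)/1e3)+T
    a=TH+np.radians(ydeg);y=np.array([np.cos(a),np.sin(a),0]);z=np.array([0,0,-1])
    Rt=R.from_matrix(np.c_[np.cross(y,z),y,z])
    d=Rc.inv().apply(np.r_[xy,ztip+.186]-s["tool_pos"])
    return np.round(np.r_[d,(Rc.inv()*Rt).as_rotvec()],4)
def where():
    s=read_state();c,n=np.cos(TH),np.sin(TH)
    p=np.array([[c,n],[-n,c]])@(s["tool_pos"][:2]-T);return np.round(p*1e3,1),round((s["tool_pos"][2]-.186)*1e3,1),np.round(s["force"],1),s["t"]
if __name__=="__main__":
    print(where())
    for a in sys.argv[1:]:
        x,y,z,d=map(float,a.split(","));print(a,shift((x,y),z/1e3,d).tolist())
E
python3 go.py -- 2>/dev/null || python3 go.py -80,104,200,-90 -80,104,100,-90
```

```text
(array([-462.5, -469.2]), np.float64(217.8), array([ 0.7,  0.3, -0.4]), 0.1)
(array([-462.5, -469.2]), np.float64(217.8), array([ 0.7,  0.3, -0.4]), 0.1)
-80,104,200,-90 [0.475, -0.4992, 0.0187, -0.0017, 0.0, 0.1722]
-80,104,100,-90 [0.475, -0.499, 0.1187, -0.0017, 0.0, 0.1722]
```

>>> carry_out(targets=[{"hand": 0,"x": 0.475,"y": -0.499,"z": 0.018,"ax": 0,"ay": 0,"az": 0.172},{"hand": 0,"x": 0.475,"y": -0.499,"z": 0.018,"ax": 0,"ay": 0,"az": 0.172},{"hand": 0,"x": 0.475,"y": -0.499,"z": 0.018,"ax": 0,"ay": 0,"az": 0.172},{"hand": 0,"x": 0.475,"y": -0.499,"z": 0.018,"ax": 0,"ay": 0,"az": 0.172},{"hand": 0,"x": 0.475,"y": -0.499,"z": 0.018,"ax": 0,"ay": 0,"az": 0.172},{"hand": 0,"x": 0.475,"y": -0.499,"z": 0.018,"ax": 0,"ay": 0,"az": 0.172},{"hand": 0,"x": 0.475,"y": -0.499,"z": 0.018,"ax": 0,"ay": 0,"az": 0.172},{"hand": 0,"x": 0.475,"y": -0.499,"z": 0.018,"ax": 0,"ay": 0,"az": 0.172}], newtons=5)

```text
t: 1.1
tool_pos: [0.4147, -0.0567, 0.3915]
orientation: [3.108, 0.456, 0.001]
force: [0.3, -0.7, -0.6]
opening: 0.0177
gripper_force: 0.0
```

```bash
python3 go.py -80,104,100,-90
```

```text
(array([-184.4,  -51.7]), np.float64(205.5), array([ 0.3, -0.7, -0.6]), 1.1)
-80,104,100,-90 [0.1043, -0.1558, 0.1055, 0.0002, -0.0004, -0.0001]
```

>>> carry_out(targets=[{"hand": 0,"x": 0.104,"y": -0.156,"z": 0.04},{"hand": 0,"x": 0.104,"y": -0.156,"z": 0.06},{"hand": 0,"x": 0.104,"y": -0.156,"z": 0.08},{"hand": 0,"x": 0.104,"y": -0.156,"z": 0.1},{"hand": 0,"x": 0.104,"y": -0.156,"z": 0.1},{"hand": 0,"x": 0.104,"y": -0.156,"z": 0.1}])

```text
schema error: expected keys hand, x, y, z, ax, ay, az
```

```bash
python3 - <<'E'
from h import *
from plant import *
import go
print(go.where(), read_state()["opening"])
p=camera_params("wrist");im,d=read_camera("wrist");cv2.imwrite("pics/w1.png",im);print(p)
c,n=np.cos(go.TH),np.sin(go.TH)
for b,a in blobs(im,amin=60):
    w=onz(p,*b,.0525,True);print(np.round(b),a,np.round(np.array([[c,n],[-n,c]])@(w-go.T)*1e3,1))
E
python3 go.py -80,104,54,-90 -80,104,48,-90
```

```text
(array([-184.4,  -51.7]), np.float64(205.5), array([ 0.3, -0.7, -0.6]), 1.1) 0.01767712588594713
{'fx': 309.70691628693146, 'fy': 309.70691628693146, 'cx': 321.87492602853484, 'cy': 203.96822078758868, 'position': array([ 0.48200646, -0.03559184,  0.37229781]), 'rotation': array([-0.22311016,  0.16538347, -1.27190309])}
[357.  15.] 208 [  4.5 -87.5]
[357.  59.] 227 [-44.9 -87.5]
[262.  93.] 220 [-80.2  10.5]
[309.  91.] 227 [-80.2 -38. ]
[217.  96.] 192 [-80.3  60. ]
(array([-181.4,  -45.9]), np.float64(205.3), array([-0.5,  4.7, -0.8]), 1.15)
-80,104,54,-90 [0.102, -0.1487, 0.1521, -0.004, -0.0021, 0.0058]
-80,104,48,-90 [0.1019, -0.1487, 0.1581, -0.004, -0.0021, 0.0058]
```

View pics/w1.png

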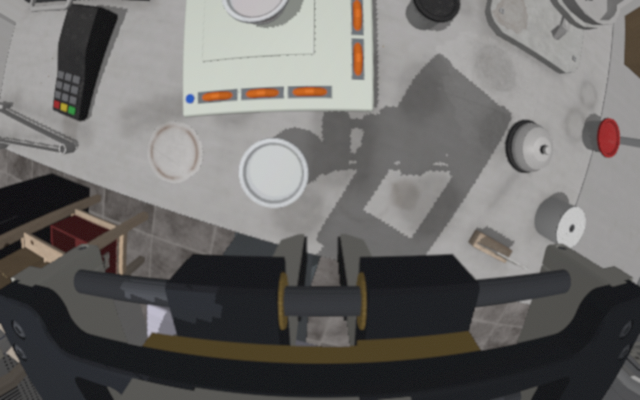

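The wrist view shows clips 1–3 at (217,96), (262,93) and (309,91), and clips 4–5 at (357,59) and (357,15). These match the fit to within 2 mm, so I'll move on.

>>> carry_out(targets=[{"hand": 0,"x": 0.1,"y": -0.152,"z": 0.03,"ax": 0,"ay": 0,"az": 0},{"hand": 0,"x": 0.1,"y": -0.152,"z": 0.05,"ax": 0,"ay": 0,"az": 0},{"hand": 0,"x": 0.1,"y": -0.152,"z": 0.07,"ax": 0,"ay": 0,"az": 0},{"hand": 0,"x": 0.1,"y": -0.152,"z": 0.1,"ax": 0,"ay": 0,"az": 0},{"hand": 0,"x": 0.1,"y": -0.152,"z": 0.13,"ax": 0,"ay": 0,"az": 0},{"hand": 0,"x": 0.1,"y": -0.152,"z": 0.13,"ax": 0,"ay": 0,"az": 0},{"hand": 0,"x": 0.1,"y": -0.152,"z": 0.13,"ax": 0,"ay": 0,"az": 0}])

```text
t: 2.02
tool_pos: [0.4671, 0.1154, 0.2627]
orientation: [3.108, 0.456, 0.001]
force: [0.9, -0.1, -0.1]
opening: 0.0006
gripper_force: 0.0
```

```bash
python3 go.py -80,104,54,-90 -80,104,48,-90; python3 -c "
from plant import read_state as r
s=r();print(s['opening'],s['q'],s['dq'])"
```

```text
(array([-84.7,  98. ]), np.float64(76.7), array([ 0.9, -0.1, -0.1]), 2.025)
-80,104,54,-90 [0.0046, -0.006, 0.0228, 0.0002, -0.0009, -0.0002]
-80,104,48,-90 [0.0046, -0.006, 0.0288, 0.0002, -0.0009, -0.0002]
0.0005826263751281115 [ 1.35621447e-01 -7.55743541e-02  1.96535976e+00 -3.21740187e-05
  1.25093433e+00  1.41502801e+00] [-0.00365094 -0.01745254 -0.01613222  0.00083438 -0.0049096   0.00040682]
```

>>> carry_out(targets=[{"hand": 0,"x": 0.0046,"y": -0.007,"z": 0.01,"ax": 0,"ay": 0,"az": 0},{"hand": 0,"x": 0.0046,"y": -0.007,"z": 0.018,"ax": 0,"ay": 0,"az": 0},{"hand": 0,"x": 0.0046,"y": -0.007,"z": 0.023,"ax": 0,"ay": 0,"az": 0},{"hand": 0,"x": 0.0046,"y": -0.007,"z": 0.026,"ax": 0,"ay": 0,"az": 0},{"hand": 0,"x": 0.0046,"y": -0.007,"z": 0.0288,"ax": 0,"ay": 0,"az": 0},{"hand": 0,"x": 0.0046,"y": -0.007,"z": 0.0288,"ax": 0,"ay": 0,"az": 0},{"hand": 0,"x": 0.0046,"y": -0.007,"z": 0.0288,"ax": 0,"ay": 0,"az": 0}])

```text
t: 2.9
tool_pos: [0.4692, 0.1237, 0.2331]
orientation: [3.108, 0.457, 0.0]
force: [0.2, 0.7, 0.4]
opening: 0.0005
gripper_force: 0.0
```

```bash
python3 go.py -80,62,48,-90 -80,12,48,-90 -80,-88,48,-90
```

```text
(array([-80.3, 105.3]), np.float64(47.1), array([0.2, 0.7, 0.4]), 2.9)
-80,62,48,-90 [0.0003, 0.0433, -0.0009, 0.0001, -0.0003, 0.0002]
-80,12,48,-90 [0.0003, 0.0933, -0.0009, 0.0001, -0.0003, 0.0002]
-80,-88,48,-90 [0.0002, 0.1933, -0.0009, 0.0001, -0.0003, 0.0002]
```

>>> carry_out(targets=[{"hand": 0,"x": 0.0003,"y": 0.006,"z": -0.0004,"ax": 0,"ay": 0,"az": 0},{"hand": 0,"x": 0.0003,"y": 0.012,"z": -0.0004,"ax": 0,"ay": 0,"az": 0},{"hand": 0,"x": 0.0003,"y": 0.018,"z": -0.0004,"ax": 0,"ay": 0,"az": 0},{"hand": 0,"x": 0.0003,"y": 0.024,"z": -0.0004,"ax": 0,"ay": 0,"az": 0},{"hand": 0,"x": 0.0003,"y": 0.03,"z": -0.0004,"ax": 0,"ay": 0,"az": 0},{"hand": 0,"x": 0.0003,"y": 0.036,"z": -0.0004,"ax": 0,"ay": 0,"az": 0},{"hand": 0,"x": 0.0003,"y": 0.042,"z": -0.0004,"ax": 0,"ay": 0,"az": 0},{"hand": 0,"x": 0.0003,"y": 0.042,"z": -0.0004,"ax": 0,"ay": 0,"az": 0}])

```text
t: 3.9
tool_pos: [0.4826, 0.0829, 0.2346]
orientation: [3.107, 0.456, 0.004]
force: [1.1, -1.8, 7.3]
opening: 0.0005
gripper_force: 3.6
```

```bash
cat > look.py <<'E'
from h import *
from plant import *
import go,sys
print(go.where())
im,_=read_camera("top");p=camera_params("top");c,n=np.cos(go.TH),np.sin(go.TH)
for b,a in blobs(im):
    if 240<b[0]<360 and 135<b[1]<240:print(np.round(b,1),a,np.round(np.array([[c,n],[-n,c]])@(onz(p,*b,.0525)-go.T)*1e3,1))
im,_=read_camera("side");cv2.imwrite(sys.argv[1],cv2.resize(im[170:250,250:370],None,fx=5,fy=5,interpolation=2))
E
python3 look.py pics/s1.png;python3 go.py -80,62,48,-90
```

```text
(array([-79.2,  62.4]), np.float64(48.6), array([ 1.1, -1.8,  7.3]), 3.9)
[328.  153.2] 40 [ 55.7 -87.7]
[334.5 172. ] 8 [  6.2 -88.8]
[341.  192.2] 12 [-45.8 -88.8]
(array([-79.2,  62.5]), np.float64(48.7), array([ 1.1, -2.4,  6.8]), 4.0)
-80,62,48,-90 [-0.0008, 0.0005, 0.0007, 0.0017, -0.0027, -0.0]
```

View pics/s1.png

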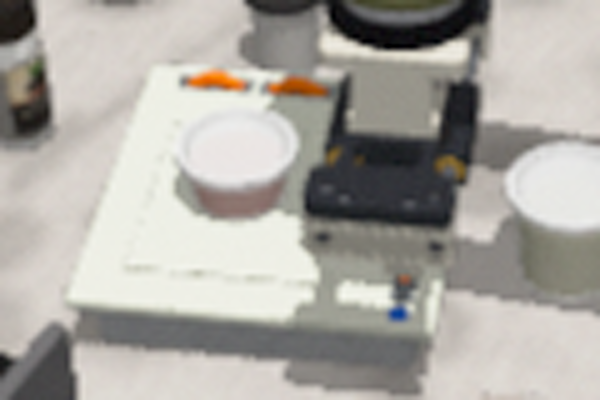

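Clip 1 is bottomed out: the tip is at 48.6 mm with 7 N on it. The view shows the hand over the front row, the blue dot at (398,313), and the tray and cup where they were. I'll keep sliding.

>>> carry_out(targets=[{"hand": 0,"x": 0,"y": 0.006,"z": 0,"ax": 0,"ay": 0,"az": 0},{"hand": 0,"x": 0,"y": 0.012,"z": 0,"ax": 0,"ay": 0,"az": 0},{"hand": 0,"x": 0,"y": 0.018,"z": 0,"ax": 0,"ay": 0,"az": 0},{"hand": 0,"x": 0,"y": 0.024,"z": 0,"ax": 0,"ay": 0,"az": 0},{"hand": 0,"x": 0,"y": 0.03,"z": 0,"ax": 0,"ay": 0,"az": 0},{"hand": 0,"x": 0,"y": 0.036,"z": 0,"ax": 0,"ay": 0,"az": 0},{"hand": 0,"x": 0,"y": 0.042,"z": 0,"ax": 0,"ay": 0,"az": 0},{"hand": 0,"x": 0,"y": 0.048,"z": 0,"ax": 0,"ay": 0,"az": 0}])

```text
t: 5.0
tool_pos: [0.4961, 0.0375, 0.2345]
orientation: [-3.108, -0.457, -0.003]
force: [-0.9, 3.1, 6.9]
opening: 0.0004
gripper_force: 3.6
```

>>> carry_out(targets=[{"hand": 0,"x": 0,"y": 0.006,"z": 0,"ax": 0,"ay": 0,"az": 0},{"hand": 0,"x": 0,"y": 0.012,"z": 0,"ax": 0,"ay": 0,"az": 0},{"hand": 0,"x": 0,"y": 0.018,"z": 0,"ax": 0,"ay": 0,"az": 0},{"hand": 0,"x": 0,"y": 0.024,"z": 0,"ax": 0,"ay": 0,"az": 0},{"hand": 0,"x": 0,"y": 0.03,"z": 0,"ax": 0,"ay": 0,"az": 0},{"hand": 0,"x": 0,"y": 0.036,"z": 0,"ax": 0,"ay": 0,"az": 0},{"hand": 0,"x": 0,"y": 0.042,"z": 0,"ax": 0,"ay": 0,"az": 0},{"hand": 0,"x": 0,"y": 0.048,"z": 0,"ax": 0,"ay": 0,"az": 0}])

```text
t: 6.0
tool_pos: [0.5097, -0.0083, 0.2342]
orientation: [-3.107, -0.457, -0.002]
force: [-1.5, 4.2, 10.1]
opening: 0.0003
gripper_force: 5.3
```

```bash
python3 go.py -80,-38,48,-90 -80,-84,48,-90
```

```text
(array([-79.5, -32.7]), np.float64(48.2), array([-1.5,  4.2, 10.1]), 6.0)
-80,-38,48,-90 [-0.0005, 0.0053, 0.0002, -0.0006, -0.0015, 0.0002]
-80,-84,48,-90 [-0.0005, 0.0513, 0.0002, -0.0006, -0.0015, 0.0002]
```

>>> carry_out(targets=[{"hand": 0,"x": -0.0005,"y": 0.005,"z": -0.0003,"ax": 0,"ay": 0,"az": 0},{"hand": 0,"x": -0.0005,"y": 0.01,"z": -0.0003,"ax": 0,"ay": 0,"az": 0},{"hand": 0,"x": -0.0005,"y": 0.016,"z": -0.0003,"ax": 0,"ay": 0,"az": 0},{"hand": 0,"x": -0.0005,"y": 0.022,"z": -0.0003,"ax": 0,"ay": 0,"az": 0},{"hand": 0,"x": -0.0005,"y": 0.028,"z": -0.0003,"ax": 0,"ay": 0,"az": 0},{"hand": 0,"x": -0.0005,"y": 0.034,"z": -0.0003,"ax": 0,"ay": 0,"az": 0},{"hand": 0,"x": -0.0005,"y": 0.042,"z": -0.0003,"ax": 0,"ay": 0,"az": 0},{"hand": 0,"x": -0.0005,"y": 0.052,"z": -0.0003,"ax": 0,"ay": 0,"az": 0}])

```text
t: 7.0
tool_pos: [0.5237, -0.0589, 0.2335]
orientation: [3.108, 0.457, -0.0]
force: [0.9, 0.5, 0.2]
opening: 0.0009
gripper_force: 0.0
```

```bash
python3 look.py pics/s2.png; python3 go.py -83,-88,58,0
```

```text
(array([-80.6, -85.2]), np.float64(47.5), array([0.9, 0.5, 0.2]), 7.0)
[305.1 218.1] 12 [-80.1  12.6]
[285.7 224. ] 13 [-79.9  61. ]
(array([-80.5, -85.7]), np.float64(47.7), array([-0.4, -1.4, -0.1]), 7.1)
-83,-88,58,0 [-0.0025, 0.0023, -0.0103, 0.0005, 0.0002, -1.5715]
```

View pics/s2.png

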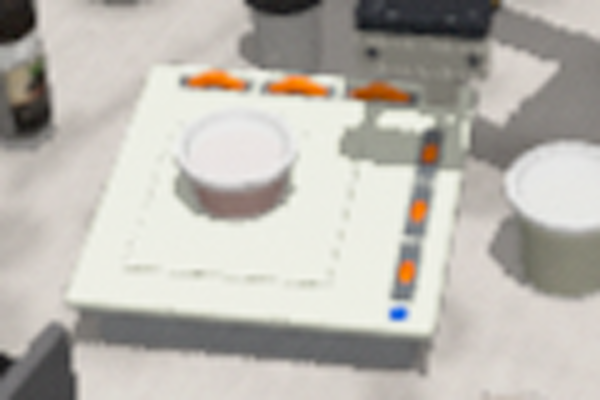

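The picture shows clips 1–3 down at (405,271), (418,210) and (430,153), showing only small orange crowns. Clips 4–6 are still up at (380,93), (298,85) and (215,80), and the tray hasn't moved. Next I'll turn at the corner.

>>> carry_out(targets=[{"hand": 0,"x": -0.0025,"y": 0.0023,"z": -0.0103,"ax": 0,"ay": 0,"az": 0},{"hand": 0,"x": -0.0025,"y": 0.0023,"z": -0.0103,"ax": 0,"ay": 0,"az": -0.18},{"hand": 0,"x": -0.0025,"y": 0.0023,"z": -0.0103,"ax": 0,"ay": 0,"az": -0.36},{"hand": 0,"x": -0.0025,"y": 0.0023,"z": -0.0103,"ax": 0,"ay": 0,"az": -0.54},{"hand": 0,"x": -0.0025,"y": 0.0023,"z": -0.0103,"ax": 0,"ay": 0,"az": -0.72},{"hand": 0,"x": -0.0025,"y": 0.0023,"z": -0.0103,"ax": 0,"ay": 0,"az": -0.9},{"hand": 0,"x": -0.0025,"y": 0.0023,"z": -0.0103,"ax": 0,"ay": 0,"az": -1.08},{"hand": 0,"x": -0.0025,"y": 0.0023,"z": -0.0103,"ax": 0,"ay": 0,"az": -1.26}])

```text
t: 8.1
tool_pos: [0.5219, -0.0611, 0.2447]
orientation: [2.235, 2.207, 0.001]
force: [-0.4, 0.2, 0.3]
opening: 0.0006
gripper_force: 0.0
```

>>> carry_out(targets=[{"hand": 0,"x": 0,"y": 0,"z": 0,"ax": 0,"ay": 0,"az": -0.18},{"hand": 0,"x": 0,"y": 0,"z": 0,"ax": 0,"ay": 0,"az": -0.311},{"hand": 0,"x": 0,"y": 0,"z": 0,"ax": 0,"ay": 0,"az": -0.311},{"hand": 0,"x": 0,"y": 0,"z": 0,"ax": 0,"ay": 0,"az": -0.311}])

```text
t: 8.6
tool_pos: [0.5219, -0.0612, 0.2443]
orientation: [1.878, 2.518, 0.0]
force: [-0.4, -0.3, -0.0]
opening: 0.0007
gripper_force: 0.0
```

```bash
python3 go.py -87,-88,47.8,0 -44,-88,47.8,0
```

```text
(array([-83. , -86.9]), np.float64(58.3), array([-0.4, -0.3, -0. ]), 8.6)
-87,-88,47.8,0 [-0.0011, -0.004, 0.0105, 0.0004, 0.0002, -0.0025]
-44,-88,47.8,0 [-0.001, 0.039, 0.0105, 0.0004, 0.0002, -0.0025]
```

>>> carry_out(targets=[{"hand": 0,"x": -0.001,"y": -0.004,"z": 0.004,"ax": 0,"ay": 0,"az": 0},{"hand": 0,"x": -0.001,"y": -0.004,"z": 0.008,"ax": 0,"ay": 0,"az": 0},{"hand": 0,"x": -0.001,"y": -0.004,"z": 0.0107,"ax": 0,"ay": 0,"az": 0},{"hand": 0,"x": -0.001,"y": 0.001,"z": 0.0107,"ax": 0,"ay": 0,"az": 0},{"hand": 0,"x": -0.001,"y": 0.007,"z": 0.0107,"ax": 0,"ay": 0,"az": 0},{"hand": 0,"x": -0.001,"y": 0.013,"z": 0.0107,"ax": 0,"ay": 0,"az": 0},{"hand": 0,"x": -0.001,"y": 0.019,"z": 0.0107,"ax": 0,"ay": 0,"az": 0},{"hand": 0,"x": -0.001,"y": 0.025,"z": 0.0107,"ax": 0,"ay": 0,"az": 0}])

```text
t: 9.6
tool_pos: [0.5464, -0.0549, 0.2331]
orientation: [-1.874, -2.521, 0.001]
force: [-1.6, -1.0, 1.8]
opening: 0.0005
gripper_force: 1.0
```

>>> carry_out(targets=[{"hand": 0,"x": 0,"y": 0.006,"z": 0,"ax": 0,"ay": 0,"az": 0},{"hand": 0,"x": 0,"y": 0.012,"z": 0,"ax": 0,"ay": 0,"az": 0},{"hand": 0,"x": 0,"y": 0.018,"z": 0,"ax": 0,"ay": 0,"az": 0},{"hand": 0,"x": 0,"y": 0.024,"z": 0,"ax": 0,"ay": 0,"az": 0}])

```text
t: 10.1
tool_pos: [0.57, -0.0481, 0.2343]
orientation: [1.874, 2.52, 0.001]
force: [0.1, -0.4, 0.5]
opening: 0.0003
gripper_force: 0.1
```

```bash
python3 go.py -44,-88,47.8,0 6,-88,47.8,0
```

```text
(array([-33.1, -88.2]), np.float64(48.3), array([ 0.1, -0.4,  0.5]), 10.1)
-44,-88,47.8,0 [0.0002, -0.0109, 0.0004, 0.0017, 0.0009, 0.0003]
6,-88,47.8,0 [0.0002, 0.0391, 0.0005, 0.0017, 0.0009, 0.0003]
```

>>> carry_out(targets=[{"hand": 0,"x": 0,"y": 0.004,"z": 0.0006,"ax": 0,"ay": 0,"az": 0},{"hand": 0,"x": 0,"y": 0.01,"z": 0.0006,"ax": 0,"ay": 0,"az": 0},{"hand": 0,"x": 0,"y": 0.016,"z": 0.0006,"ax": 0,"ay": 0,"az": 0},{"hand": 0,"x": 0,"y": 0.022,"z": 0.0006,"ax": 0,"ay": 0,"az": 0},{"hand": 0,"x": 0,"y": 0.028,"z": 0.0006,"ax": 0,"ay": 0,"az": 0},{"hand": 0,"x": 0,"y": 0.034,"z": 0.0006,"ax": 0,"ay": 0,"az": 0},{"hand": 0,"x": 0,"y": 0.04,"z": 0.0006,"ax": 0,"ay": 0,"az": 0},{"hand": 0,"x": 0,"y": 0.046,"z": 0.0006,"ax": 0,"ay": 0,"az": 0}])

```text
t: 11.1
tool_pos: [0.6133, -0.0351, 0.2334]
orientation: [-1.875, -2.521, 0.002]
force: [-7.9, -2.1, 11.5]
opening: 0.0002
gripper_force: 7.0
```

```bash
python3 go.py  56,-88,47.8,0
```

```text
(array([ 12.1, -88.2]), np.float64(47.4), array([-7.9, -2.1, 11.5]), 11.1)
56,-88,47.8,0 [0.0002, 0.0439, -0.0004, -0.001, 0.0005, 0.0003]
```

>>> carry_out(targets=[{"hand": 0,"x": 0,"y": 0,"z": -0.0008,"ax": 0,"ay": 0,"az": 0},{"hand": 0,"x": 0,"y": 0.002,"z": -0.0008,"ax": 0,"ay": 0,"az": 0}])

```text
t: 11.35
tool_pos: [0.6158, -0.0343, 0.2344]
orientation: [1.874, 2.52, 0.001]
force: [-2.7, -1.5, 8.5]
opening: 0.0003
gripper_force: 4.1
```

```bash
python3 look.py pics/s3.png; python3 go.py 56,-88,47.8,0
```

```text
(array([ 14.7, -88.1]), np.float64(48.4), array([-2.7, -1.5,  8.5]), 11.35)
[327.7 206.6] 12 [-69.7 -47.4]
(array([ 15.1, -88.1]), np.float64(48.6), array([-1.3,  0.2,  6.5]), 11.45)
56,-88,47.8,0 [0.0001, 0.0409, 0.0009, 0.0028, 0.0009, 0.0005]
```

View pics/s3.png

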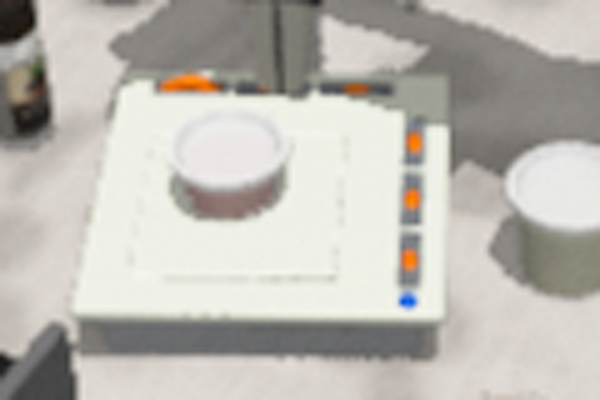

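The tray has turned and shifted during that pass: the blue dot moved from (398,313) to (407,300) and clip 6 from (215,80) to (190,82). I'll lift slightly, measure the tray again, and press clip 6 straight down.

>>> carry_out(targets=[{"hand": 0,"x": 0,"y": 0,"z": -0.006,"ax": 0,"ay": 0,"az": 0},{"hand": 0,"x": 0,"y": 0,"z": -0.013,"ax": 0,"ay": 0,"az": 0},{"hand": 0,"x": 0,"y": 0,"z": -0.02,"ax": 0,"ay": 0,"az": 0},{"hand": 0,"x": 0,"y": 0,"z": -0.02,"ax": 0,"ay": 0,"az": 0}])

```text
t: 11.95
tool_pos: [0.6154, -0.0343, 0.2544]
orientation: [1.874, 2.52, 0.001]
force: [-0.8, -0.1, -0.4]
opening: 0.001
gripper_force: 0.0
```

Run:
```python
from h import *
from plant import *
import go
print(go.where())
def rep(n,im,p,zs,box,fish=False):
    for b,a in blobs(im,amin=3):
        if box[0]<b[0]<box[1] and box[2]<b[1]<box[3]: print(n,np.round(b,1),a,[np.round(onz(p,*b,z,fish),4).tolist() for z in zs])
ps=camera_params("side")
rep("side0",np.load("side.npz")["i"],ps,(.0485,.053),(250,370,170,250))
im,_=read_camera("side");rep("side",im,ps,(.0485,.053),(250,370,170,250));cv2.imwrite("pics/s4.png",im)
im,_=read_camera("top");rep("top",im,camera_params("top"),(.0485,.053),(240,365,130,245));cv2.imwrite("pics/t4.png",im)
p=camera_params("wrist");im,_=read_camera("wrist");rep("wrist",im,p,(.0485,.053),(0,640,0,330),True);cv2.imwrite("pics/w4.png",im)
```

```text
(array([ 14.3, -88. ]), np.float64(68.4), array([-0.8, -0.1, -0.4]), 11.95)
side0 [292.8 185.6] 22 [[0.6563, -0.0233], [0.6532, -0.0183]]
side0 [309.1 187.1] 21 [[0.6078, -0.0365], [0.605, -0.0314]]
side0 [325.3 188.3] 24 [[0.5608, -0.0508], [0.5583, -0.0456]]
side0 [335.4 200.2] 20 [[0.5111, -0.0125], [0.5089, -0.0076]]
side0 [333.2 211.6] 22 [[0.4964, 0.0353], [0.4943, 0.0399]]
side0 [330.7 224.1] 27 [[0.4817, 0.0843], [0.4797, 0.0886]]
side [287.8 186.3] 26 [[0.6688, -0.0144], [0.6657, -0.0095]]
side [304. 187.] 5 [[0.6223, -0.0309], [0.6194, -0.0259]]
side [320.5 187. ] 4 [[0.5768, -0.0508], [0.5742, -0.0456]]
side [332.5 198. ] 6 [[0.5226, -0.018], [0.5204, -0.0131]]
side [332.1 209.1] 8 [[0.5035, 0.027], [0.5013, 0.0317]]
side [331.5 221.5] 8 [[0.4841, 0.0741], [0.4821, 0.0785]]
top [327.7 206.6] 12 [[0.5238, -0.0197], [0.5232, -0.0195]]
wrist [177.4  27.9] 173 [[0.4855, 0.0726], [0.4881, 0.0717]]
wrist [183. 100.] 200 [[0.5048, 0.0269], [0.5069, 0.027]]
wrist [193.9 176. ] 197 [[0.5241, -0.0188], [0.5258, -0.0175]]
wrist [410.5 228.9] 546 [[0.6686, -0.0124], [0.6668, -0.0113]]
```

View pics/w4.png

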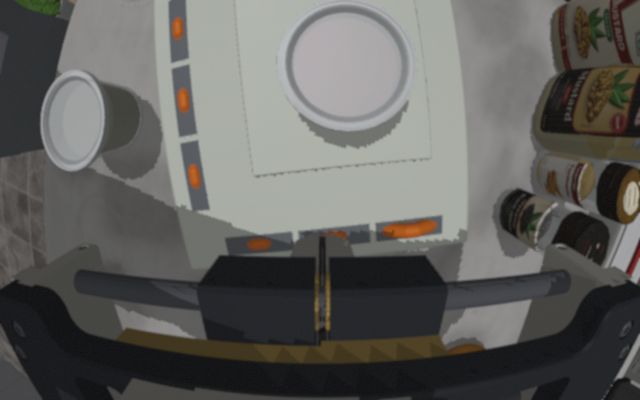

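Clips 1–3 are down at (177,28), (183,100) and (194,176). Clip 4 is down at (258,243), clip 5 is partly hidden at (337,235), and clip 6 is still up at (410,229). I'll refit the tray from these.

```bash
python3 - <<'E'
import h
from h import *
h.C=h.C[[0,1,2,5]]
P=np.array([[.4855,.0726],[.5048,.0269],[.5241,-.0188],[.6668,-.0113]])
th,t,Rm,e=fit(P);print(th,t,np.round(e*1e3,1),"moved mm",np.hypot(*(t-[.5764,.0459]))*1e3)
s=open("go.py").read().replace("TH=0.2916;T=np.array([.5764,.0459])",f"TH={th:.4f};T=np.array([{t[0]:.4f},{t[1]:.4f}])");open("go.py","w").write(s)
E
python3 go.py 56,-88,65,0 56,-88,47.8,0
```

```text
0.40190688312866946 [0.58254931 0.04730812] [[ 0.8 -0.5]
 [ 0.6 -0.2]
 [ 0.3  0.2]
 [-1.7  0.5]] moved mm 6.308470415010173
(array([ -2.1, -87.7]), np.float64(67.2), array([ 0.3, -0.1,  0.3]), 12.1)
56,-88,65,0 [0.0061, 0.0577, 0.0022, -0.0002, -0.0001, -0.1099]
56,-88,47.8,0 [0.0061, 0.0577, 0.0194, -0.0002, -0.0001, -0.1099]
```

>>> carry_out(targets=[{"hand": 0,"x": 0.003,"y": 0.02,"z": 0,"ax": 0,"ay": 0,"az": -0.05},{"hand": 0,"x": 0.006,"y": 0.04,"z": 0,"ax": 0,"ay": 0,"az": -0.11},{"hand": 0,"x": 0.006,"y": 0.0577,"z": 0.002,"ax": 0,"ay": 0,"az": -0.11},{"hand": 0,"x": 0.006,"y": 0.0577,"z": 0.002,"ax": 0,"ay": 0,"az": -0.11},{"hand": 0,"x": 0.006,"y": 0.0577,"z": 0.006,"ax": 0,"ay": 0,"az": -0.11},{"hand": 0,"x": 0.006,"y": 0.0577,"z": 0.01,"ax": 0,"ay": 0,"az": -0.11},{"hand": 0,"x": 0.006,"y": 0.0577,"z": 0.01,"ax": 0,"ay": 0,"az": -0.11}])

```text
t: 12.98
tool_pos: [0.668, -0.0121, 0.2427]
orientation: [-1.733, -2.619, 0.001]
force: [-0.3, 0.1, -0.3]
opening: 0.0003
gripper_force: 0.0
```

```bash
python3 go.py 56,-88,47.8,0
```

```text
(array([ 55.4, -88.1]), np.float64(56.7), array([-0.3,  0.1, -0.3]), 12.975)
56,-88,47.8,0 [0.0001, 0.0006, 0.0089, -0.0011, -0.0006, -0.0002]
```

>>> carry_out(targets=[{"hand": 0,"x": 0,"y": 0.0005,"z": 0.003,"ax": 0,"ay": 0,"az": 0},{"hand": 0,"x": 0,"y": 0.0005,"z": 0.006,"ax": 0,"ay": 0,"az": 0},{"hand": 0,"x": 0,"y": 0.0005,"z": 0.0085,"ax": 0,"ay": 0,"az": 0},{"hand": 0,"x": 0,"y": 0.0005,"z": 0.0095,"ax": 0,"ay": 0,"az": 0},{"hand": 0,"x": 0,"y": 0.0005,"z": 0.0095,"ax": 0,"ay": 0,"az": 0},{"hand": 0,"x": 0,"y": 0.0005,"z": 0.0095,"ax": 0,"ay": 0,"az": 0}])

```text
t: 13.72
tool_pos: [0.6692, -0.0118, 0.2347]
orientation: [1.733, 2.62, 0.0]
force: [-2.9, 0.3, 5.8]
opening: 0.0005
gripper_force: 2.9
```

```bash
python3 go.py 56,-88,47.8,0
```

```text
(array([ 56.7, -88.3]), np.float64(48.7), array([-2.9,  0.3,  5.8]), 13.725)
56,-88,47.8,0 [0.0003, -0.0007, 0.0009, 0.0006, 0.0005, 0.0001]
```

>>> carry_out(targets=[{"hand": 0,"x": 0,"y": 0,"z": -0.01,"ax": 0,"ay": 0,"az": 0},{"hand": 0,"x": 0,"y": 0,"z": -0.03,"ax": 0,"ay": 0,"az": 0},{"hand": 0,"x": 0,"y": 0,"z": -0.06,"ax": 0,"ay": 0,"az": 0},{"hand": 0,"x": 0,"y": 0,"z": -0.1,"ax": 0,"ay": 0,"az": 0},{"hand": 0,"x": 0,"y": -0.04,"z": -0.14,"ax": 0,"ay": 0,"az": 0},{"hand": 0,"x": 0,"y": -0.08,"z": -0.16,"ax": 0,"ay": 0,"az": 0},{"hand": 0,"x": 0,"y": -0.12,"z": -0.16,"ax": 0,"ay": 0,"az": 0},{"hand": 0,"x": 0,"y": -0.12,"z": -0.16,"ax": 0,"ay": 0,"az": 0}])

```text
t: 14.72
tool_pos: [0.5569, -0.0594, 0.3957]
orientation: [1.734, 2.618, 0.001]
force: [-0.7, 0.8, 0.0]
opening: 0.0007
gripper_force: 0.0
```

Run:
```python
from h import *
from plant import *
import go
print(go.where())
p=camera_params("wrist");im,_=read_camera("wrist");cv2.imwrite("pics/w5.png",im)
for b,a in blobs(im,amin=5): print(np.round(b),a,np.round(onz(p,*b,.0485,True),4))
```

```text
(array([-65.3, -88.2]), np.float64(209.7), array([-0.7,  0.8,  0. ]), 14.725)
[308.  51.] 66 [0.4848 0.0727]
[307.  97.] 71 [0.5042 0.0266]
[308. 144.] 73 [ 0.5235 -0.0191]
[341. 190.] 71 [ 0.5758 -0.0509]
[386. 190.] 70 [ 0.6217 -0.0318]
[428. 190.] 60 [ 0.6675 -0.0125]
[458. 320.] 727 [ 0.8039 -0.1545]
```

View pics/w5.png

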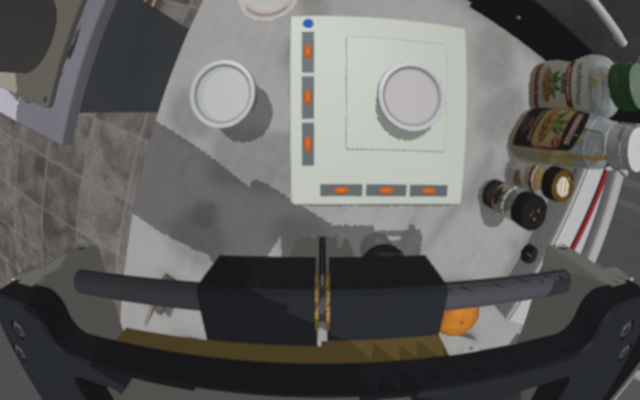

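All six clips look equally home: about 70 px each at (308,51), (307,97), (308,144), (341,190), (386,190) and (428,190). The cup is upright on the lid at (411,96), and the hand is clear.

```bash
python3 -c "
from plant import robot
print(robot.close_job())"
```

```text
the job is handed in; nothing more can be done
None
```

I pressed all six clips home in order, took the hand away and handed the job in. I slid along clips 1–5, but pressed clip 6 straight down after a roughly 20 mm lift, because the slide had shoved the tray about 6 mm and turned it about 6°. The sauce cup is still standing; the hand-in returned no verdict.

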